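# Find the rocking corner of a kiln shelf and press its shim flat

### The job

The kiln shelf with the small bowl on it stands on four feet, and one of the feet is slack. With the fingertips, press down firmly on one shelf corner after another until you find the one that gives and rocks, then press the red shim tongue beside that corner fully down flat, so that the shelf is carried level again. Do not press down any other shim, do not lift or shove the shelf or the bowl, and leave everything else alone.

Things in the scene. Friction and masses are not known exactly. Their poses are not given: they have to be found in the camera images.
- deck: fixed grey deck 200 x 370 x 20 mm that carries the shelf, its feet and its shims; origin at the centre of its underside on the table. Its own x points away from the robot (turned up to 0.25 rad), y to the left, z up; 'near', 'far', 'left', 'right' below are along these axes.
- shelf: loose terracotta-coloured kiln shelf, flat slab 160 x 200 x 12 mm (deck x, y, z), about 0.75 kg, lying level on four feet; origin at the centre of its underside, 60 mm above the deck's underside; its top is 72 mm above the table.
- corner_a (a point): point on the top face of the shelf at its near left corner, straight above the foot there (20 mm in from the near or far edge, 32 mm in from the side edge): the place to press. It moves with the shelf.
- corner_b (a point): point on the top face of the shelf at its near right corner, straight above the foot there (20 mm in from the near or far edge, 32 mm in from the side edge): the place to press. It moves with the shelf.
- corner_c (a point): point on the top face of the shelf at its far left corner, straight above the foot there (20 mm in from the near or far edge, 32 mm in from the side edge): the place to press. It moves with the shelf.
- corner_d (a point): point on the top face of the shelf at its far right corner, straight above the foot there (20 mm in from the near or far edge, 32 mm in from the side edge): the place to press. It moves with the shelf.
- shim_a (a joint): shim of the near left corner: red tongue 32 mm wide, 4 mm thick, reaching 66 mm out to the left from a pivot 8 mm outside the shelf's left edge, 54 mm above the table. Value: angle of the tongue above level, rad: 0 = flat (end stop), starts at 0.42 to 0.6. Stiff: it takes about 5 N on the yellow patch, and stays where it is left. Pressed flat, its toe comes up under the shelf's edge and carries that corner.
- shim_a_pad (a point): centre of the top of the yellow patch on the tongue of the near left shim, 48 mm from the pivot along the tongue; it moves with the tongue. When flat it is 56 mm above the table, 56 mm outside the shelf's left edge.
- shim_b (a joint): shim of the near right corner: red tongue 32 mm wide, 4 mm thick, reaching 66 mm out to the right from a pivot 8 mm outside the shelf's right edge, 54 mm above the table. Value: angle of the tongue above level, rad: 0 = flat (end stop), starts at 0.42 to 0.6. Stiff: it takes about 5 N on the yellow patch, and stays where it is left. Pressed flat, its toe comes up under the shelf's edge and carries that corner.
- shim_b_pad (a point): centre of the top of the yellow patch on the tongue of the near right shim, 48 mm from the pivot along the tongue; it moves with the tongue. When flat it is 56 mm above the table, 56 mm outside the shelf's right edge.
- shim_c (a joint): shim of the far left corner: red tongue 32 mm wide, 4 mm thick, reaching 66 mm out to the left from a pivot 8 mm outside the shelf's left edge, 54 mm above the table. Value: angle of the tongue above level, rad: 0 = flat (end stop), starts at 0.42 to 0.6. Stiff: it takes about 5 N on the yellow patch, and stays where it is left. Pressed flat, its toe comes up under the shelf's edge and carries that corner.
- shim_c_pad (a point): centre of the top of the yellow patch on the tongue of the far left shim, 48 mm from the pivot along the tongue; it moves with the tongue. When flat it is 56 mm above the table, 56 mm outside the shelf's left edge.
- shim_d (a joint): shim of the far right corner: red tongue 32 mm wide, 4 mm thick, reaching 66 mm out to the right from a pivot 8 mm outside the shelf's right edge, 54 mm above the table. Value: angle of the tongue above level, rad: 0 = flat (end stop), starts at 0.42 to 0.6. Stiff: it takes about 5 N on the yellow patch, and stays where it is left. Pressed flat, its toe comes up under the shelf's edge and carries that corner.
- shim_d_pad (a point): centre of the top of the yellow patch on the tongue of the far right shim, 48 mm from the pivot along the tongue; it moves with the tongue. When flat it is 56 mm above the table, 56 mm outside the shelf's right edge.
- foot_1_top (a point): centre of the top of a foot (26 mm across, 40 mm high, top 60 mm above the table), one of four alike, one under each shelf corner in an order that changes. Three feet are firm; one, not to be told by eye, is slack: 5 N on its corner (10 N makes sure) sinks foot and corner by 5 mm. The foot stays down and the shelf then rocks loosely about the other diagonal.
- foot_2_top (a point): centre of the top of a foot (26 mm across, 40 mm high, top 60 mm above the table), one of four alike, one under each shelf corner in an order that changes. Three feet are firm; one, not to be told by eye, is slack: 5 N on its corner (10 N makes sure) sinks foot and corner by 5 mm. The foot stays down and the shelf then rocks loosely about the other diagonal.
- foot_3_top (a point): centre of the top of a foot (26 mm across, 40 mm high, top 60 mm above the table), one of four alike, one under each shelf corner in an order that changes. Three feet are firm; one, not to be told by eye, is slack: 5 N on its corner (10 N makes sure) sinks foot and corner by 5 mm. The foot stays down and the shelf then rocks loosely about the other diagonal.
- foot_4_top (a point): centre of the top of a foot (26 mm across, 40 mm high, top 60 mm above the table), one of four alike, one under each shelf corner in an order that changes. Three feet are firm; one, not to be told by eye, is slack: 5 N on its corner (10 N makes sure) sinks foot and corner by 5 mm. The foot stays down and the shelf then rocks loosely about the other diagonal.
- bowl: small loose white bowl, 64 mm across, 36 mm high, standing on the middle of the shelf; origin under its centre. To be left on the shelf.
- tumbler: bystander, not to be moved: white tumbler, 68 mm across, 95 mm high; origin at the underside.
- mug: bystander, not to be moved: blue mug, 76 mm across, 85 mm high; origin at the underside.
- glaze_jar: bystander, not to be moved: amber jar, 64 mm across, 85 mm high; origin at the underside.
- teapot: bystander, not to be moved: white teapot, about 105 mm across, 96 mm high; origin at the underside.
- spare_prop: bystander, not to be moved: spare white kiln prop, cylinder 32 mm across, 50 mm high; origin at the underside.
Things that resemble listed ones, but are neither listed nor needed, are in the scene too. What is shaped like the bowl but black is not meant.

How it is judged:
By the outcome, as a careful person would: the job done as asked, in the order asked, and still so for the second after the job is handed in, with the robot touching nothing.
It also fails if it takes over 51 s, if anything falls off the work surface, if the arm or the gripper's body presses on something with over 40 N, if the wrist force passes 120 N, or if a joint passes its speed limit or range.

### The arm

A 7-joint arm with a two-finger parallel gripper is mounted at the origin on the work surface. World frame = base frame: x ahead of the robot, y to its left, z up, the work surface at z = 0. Lengths are in m, angles in rad, forces in N, time in s.
With the tool pointing down it reaches from about 0.4 to 0.875 m from the base axis. Payload 6.5 kg.
Tool frame: the origin (TCP) lies at the very end of the fingers, on their centre line; the grasp point (between the pads) lies 19 mm behind it (arm.tcp_to_grasp is the distance from the TCP to the grasp point, in m); z points along the fingers, y is the direction in which the jaws open and shut (so a half turn about z gives the same grasp; the last joint's range is limited). The gripper opens to 85 mm and grips with 20 to 120 N. Pads are 22 mm wide; open, the fingers measure 114 mm over their backs; the gripper's body (76 mm by 85 mm) begins 54 mm behind the grasp point. The pads swing forward as they close: fully open they stand 13 mm farther back than shut.
Start: joints at [1.061, 0.536, -0.004, 1.538, 0.003, 1.067, -0.071], TCP at [0.279, -0.587, 0.231] pointing down, gripper open.
Joint ranges: [-2.7, 2.7], [-0.37, 2.16], [-1.27, 1.26], [0.24, 2.4], [-1.31, 4.45], [0.19, 1.91], [-2.76, 2.76]. Speed limits (rad/s): [2.39, 2.39, 3.14, 3.14, 3.14, 3.14, 3.14].

### API

Orientations are given as a unit quaternion [x, y, z, w].
In Python, from workcell import arm, gripper_open, close, imaging, order gives the robot as it stands. Calls block until the motion is done:
- arm.reach(position, orientation): joint-space move of the TCP to a pose.
- arm.move_linear(position, attitude=None, vel=0.15, max_force=None): straight line of the TCP; attitude=None keeps the orientation; vel is the mean speed in m/s. With max_force (N) it stops when the force on the tool has changed by that much, and returns True; else False.
- arm.movej(angles): joint-space move.
- gripper_open() and close(strength=None): open the fingers fully, or close them until they stop; strength is the grip in N (None keeps the last).
- arm.sleep(seconds).
- arm.inverse_kinematics(position, orientation): joint angles nearest the present ones, or None.
- arm.read_state(): the state.
- imaging.capture(name): name is "side" or "top"; returns a dict with "frame" (384x512x3 uint8, red, green, blue), "camera_matrix" (3x3 intrinsics, pixels), "R" (3x3) and "t" (3): a world point X has camera coordinates R X + t. Camera axes: x right, y down, z forward; pixel columns grow to the right and rows downward; lengths in m; the calibration is good to about 2 mm. A picture is of the moment at which its call begins. There is no depth.
A pose or a line that the arm cannot do raises arm.MotionError and nothing moves.
- order.close_job(): hands the job in, once; it reports no verdict.
The state is a dict: "time_s": time; "joint_positions": joint angles; "qvel": joint speeds; "tau": joint torques, N m; "position": TCP position; "eef_rot": TCP orientation; "contact_force": force on the tool from outside, world axes, zero at the start; "wrist_torque": the same for the moment, N m; "finger_gap": finger opening in m.
Only numpy, scipy, OpenCV 4.12 (cv2) and the standard library are available. Lean on these libraries where they do the work, as an engineer would, in place of code of your own. Each camera call takes 0.05 s, during which the arm holds its last target. There are 200 camera calls.

## Working session

There is one attempt and no reset: what is moved stays moved. The work goes in short steps, each a Python script; the robot and the scene stay as the last script left them, time stands still between calls to the robot, and variables do not carry over. Pictures are saved under pics/ and viewed, about 8 in all and at most 12, crops included, and the job is handed in when it is done.

```bash
ls; mkdir -p pics; python3 - <<'E'
from workcell import arm, imaging
import cv2, numpy as np, pickle
d={}
for n in("top","side"):
    c=imaging.capture(n); d[n]=c
    cv2.imwrite(f"pics/{n}0.png",cv2.cvtColor(c["frame"],cv2.COLOR_RGB2BGR))
    print(n,c["camera_matrix"].tolist(),np.round(-c["R"].T@c["t"],3), np.round(c["R"],2).tolist())
pickle.dump(d,open("caps.pkl","wb"))
s=arm.read_state(); print(s["time_s"],s["eef_rot"],s["contact_force"],s["finger_gap"])
E
```

```text
pics
top [[496.8173679269099, 0.0, 263.32653316747843], [0.0, 496.8173679269099, 189.65886617616894], [0.0, 0.0, 1.0]] [0.34  0.002 1.567] [[-0.03, -1.0, -0.01], [-0.99, 0.03, -0.16], [0.16, 0.0, -0.99]]
side [[421.0700943812733, 0.0, 252.3146443576646], [0.0, 421.0700943812733, 188.16285033745075], [0.0, 0.0, 1.0]] [0.076 0.918 0.65 ] [[-0.89, -0.47, 0.0], [-0.22, 0.41, -0.89], [0.41, -0.78, -0.47]]
0.1 [ 9.75473072e-01  2.20117460e-01 -2.21858448e-04 -7.34593155e-04] [ 0.06659847 -0.10725717  0.39714379] 0.08517235645135682
```

View pics/top0.png

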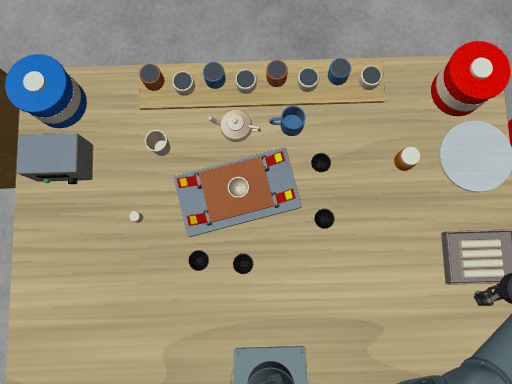

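View pics/side0.png

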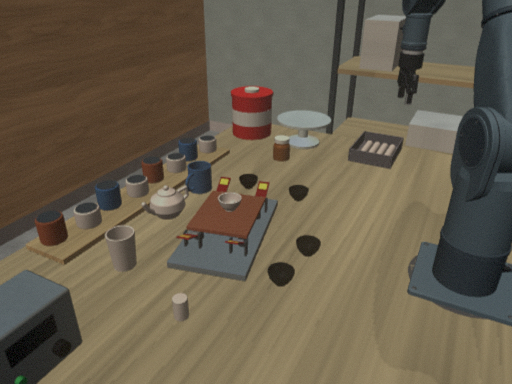

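The top view shows the shelf at about (238,190) with the white bowl on it. The yellow patches are at (184,182) far left, (194,220) near left, (279,158) far right and (289,195) near right. In the side view the shelf is at about (228,213). The four black bowls are decoys. The teapot (236,124) and mug (291,121) are close beyond the deck. Next I'll measure the shelf and patches.

```bash
cat > h.py <<'E'
import numpy as np, cv2
from scipy import ndimage
def ray(c,uv):
    o=-c["R"].T@c["t"]; d=c["R"].T@np.linalg.inv(c["camera_matrix"])@np.array([*uv,1.]); return o,d/np.linalg.norm(d)
def plane(c,uv,z):
    o,d=ray(c,uv); return o+d*(z-o[2])/d[2]
def tri(c1,u1,c2,u2):
    (o1,d1),(o2,d2)=ray(c1,u1),ray(c2,u2)
    s,_,_,_=np.linalg.lstsq(np.c_[d1,-d2],o2-o1,rcond=None)
    a,b=o1+s[0]*d1,o2+s[1]*d2; return (a+b)/2,np.linalg.norm(a-b)
def mask(c,lo,hi,box):
    m=cv2.inRange(cv2.cvtColor(c["frame"],cv2.COLOR_RGB2HSV),lo,hi)
    k=np.zeros_like(m); x0,y0,x1,y1=box; k[y0:y1,x0:x1]=m[y0:y1,x0:x1]; return k
def blobs(m,amin):
    n,l,s,ce=cv2.connectedComponentsWithStats(m); return [(ce[i],s[i,4]) for i in range(1,n) if s[i,4]>=amin]
E
python3 - <<'E'
from h import *; import pickle
d=pickle.load(open("caps.pkl","rb")); T,S=d["top"],d["side"]
for c,p in((T,(222,200)),(T,(191,184)),(T,(184,182)),(S,(215,222)),(S,(264,186)),(S,(185,237)))  : print(p,cv2.cvtColor(c["frame"],cv2.COLOR_RGB2HSV)[p[1],p[0]])
q={}
for n,c,b in(("T",T,(165,140,310,240)),("S",S,(165,170,290,280))):
    m=mask(c,(3,100,60),(14,210,190),b)
    cs,_=cv2.findContours(m,cv2.RETR_EXTERNAL,cv2.CHAIN_APPROX_NONE); k=max(cs,key=cv2.contourArea)
    print(n,cv2.contourArea(k),cv2.minAreaRect(k)); h=cv2.convexHull(k)
    print(cv2.approxPolyDP(h,5,True)[:,0].tolist()); 
    if n=="T":
        P=np.array([plane(T,p,.072)[:2] for p in h[:,0].astype(float)],np.float32)
        print("shelf rect z=.072",cv2.minAreaRect(P*1000))
    print("yellow",blobs(mask(c,(22,140,120),(35,255,255),b),4))
    w=blobs(mask(c,(0,0,150),(180,60,255),b),20);print("white",w)
E
```

```text
(222, 200) [ 11 158 152]
(191, 184) [  1 235 154]
(184, 182) [ 26 255 204]
(215, 222) [ 10 137 117]
(264, 186) [ 30 151 176]
(185, 237) [ 12 170 132]
T 3245.0 ((235.69361877441406, 188.83023071289062), (51.43196105957031, 65.91950988769531), 75.3236083984375)
[[261, 157], [274, 205], [211, 221], [198, 173]]
shelf rect z=.072 ((586.7376098632812, 88.00152587890625), (159.34039306640625, 200.41790771484375), 13.170169830322266)
yellow [(array([277.98113208, 157.16981132]), np.int32(53)), (array([183.13333333, 181.64444444]), np.int32(45)), (array([288.03773585, 194.41509434]), np.int32(53)), (array([192.93181818, 219.27272727]), np.int32(44))]
white [(array([236.54545455, 160.5       ]), np.int32(22)), (array([239.68879668, 187.20746888]), np.int32(241)), (array([204. , 228.8]), np.int32(20))]
S 2195.5 ((227.75025939941406, 205.6055908203125), (74.56985473632812, 59.33090591430664), 8.841814994812012)
[[269, 182], [246, 238], [187, 229], [220, 177]]
yellow [(array([223.88095238, 181.26190476]), np.int32(42)), (array([262.53333333, 185.8       ]), np.int32(45))]
white [(array([169.16, 191.64]), np.int32(50)), (array([233.15740741, 198.05555556]), np.int32(108)), (array([170.46846847, 200.72072072]), np.int32(111))]
```

```bash
cat >> h.py <<'E'
C=np.array([.5867,.0880]); A=np.deg2rad(13.17)
Q=[np.cos(A/2),np.sin(A/2),0,0]
def W(dx,dy,z): return [C[0]+np.cos(A)*dx-np.sin(A)*dy, C[1]+np.sin(A)*dx+np.cos(A)*dy, z]
CORN=dict(a=(-.06,.068),b=(-.06,-.068),c=(.06,.068),d=(.06,-.068))
PAD={k:(v[0],np.sign(v[1])*.156) for k,v in CORN.items()}
E
python3 - <<'E'
from h import *; import pickle
from workcell import arm, close
d=pickle.load(open("caps.pkl","rb")); T,S=d["top"],d["side"]
for n,a,b in(("near right",(274.5,205),(269,182)),("far right",(261.5,157),(220,177))): print(n,[np.round(v,4) for v in tri(T,a,S,b)])
print("pred",W(-.08,-.1,.072),W(.08,-.1,.072))
for k in "cd": print(k,"patch plane .08",np.round(plane(T,(183.1,181.6) if k=="c" else (278,157.2),.08),3),"flat",np.round(W(*PAD[k],.056),3))
close(20)
arm.reach(W(*CORN["b"],.16),Q)
for k in "bdca":
    arm.move_linear(W(*CORN[k],.15),vel=.25); arm.move_linear(W(*CORN[k],.084),vel=.12)
    f0=arm.read_state()["contact_force"]
    r=arm.move_linear(W(*CORN[k],.062),vel=.02,max_force=12)
    s=arm.read_state(); z=s["position"][2]
    print(k,r,"z %.4f"%z,"dF",np.round(s["contact_force"]-f0,1),"t",round(s["time_s"],1),np.round(s["position"][:2]-W(*CORN[k],0)[:2],4))
    arm.move_linear(W(*CORN[k],.15),vel=.15)
    if z<.0695 or z>.076: break
E
```

```text
near right [array([ 0.5235, -0.0293,  0.1201]), np.float64(0.007)]
far right [array([0.6668, 0.0032, 0.1174]), np.float64(0.0129)]
pred [np.float64(0.5315882407192529), np.float64(-0.027597119293609487), 0.072] [np.float64(0.6873799741028697), np.float64(0.0088574525640885), 0.072]
c patch plane .08 [0.612 0.247 0.08 ] flat [0.61  0.254 0.056]
d patch plane .08 [ 0.679 -0.044  0.08 ] flat [ 0.681 -0.05   0.056]
b True z 0.0721 dF [-2.8  0.3  8.6] t 4.8 [-0. -0.]
d True z 0.0722 dF [-2.8 -0.4  7.2] t 7.5 [-0.  0.]
c True z 0.0692 dF [-2.  -0.6  6.4] t 10.4 [0.0002 0.0003]
```

Corners b and d stopped at 72.1 to 72.2 mm, so they are firm and the plan pose is confirmed. My two-view corner heights were wrong: the ray miss was 7 to 13 mm because the side hull took in red shims. Corner c gave 3 mm before the force stop, so I'll press it again to confirm and take a picture.

```bash
python3 - <<'E'
from h import *
from workcell import arm, imaging
k="c"
arm.move_linear(W(*CORN[k],.078),vel=.15)
for i in range(2):
    f0=arm.read_state()["contact_force"]; 
    for z in (.072,.0705,.069,.0675,.066,.0645):
        r=arm.move_linear(W(*CORN[k],z),vel=.02,max_force=16); s=arm.read_state()
        print(i,z,r,"z %.4f"%s["position"][2],np.round(s["contact_force"]-f0,1))
        if r: break
    arm.move_linear(W(*CORN[k],.078),vel=.1)
arm.move_linear(W(*CORN[k],.15),vel=.2)
c=imaging.capture("side")
cv2.imwrite("pics/side1.png",cv2.resize(cv2.cvtColor(c["frame"],cv2.COLOR_RGB2BGR)[150:280,150:310],None,fx=4,fy=4,interpolation=cv2.INTER_CUBIC))
print(arm.read_state()["time_s"])
E
```

```text
0 0.072 False z 0.0722 [ 0.4 -0.3 -0.2]
0 0.0705 False z 0.0706 [0.8 0.3 1. ]
0 0.069 False z 0.0693 [ 0.3 -0.4  3.4]
0 0.0675 False z 0.0689 [-2.4 -1.3 13. ]
0 0.066 False z 0.0687 [-6.7 -3.3 22.2]
0 0.0645 False z 0.0684 [-9.4 -3.4 32. ]
1 0.072 False z 0.0715 [ 0.6 -0.3  1.9]
1 0.0705 False z 0.0705 [-0.1 -0.2  3.1]
1 0.069 False z 0.0693 [-0.2 -0.4  4.9]
1 0.0675 False z 0.0688 [-3.1 -1.1 13.6]
1 0.066 False z 0.0686 [-6.7 -2.3 22.5]
1 0.0645 False z 0.0683 [-9.4 -3.  31.4]
16.2083
```

View pics/side1.png

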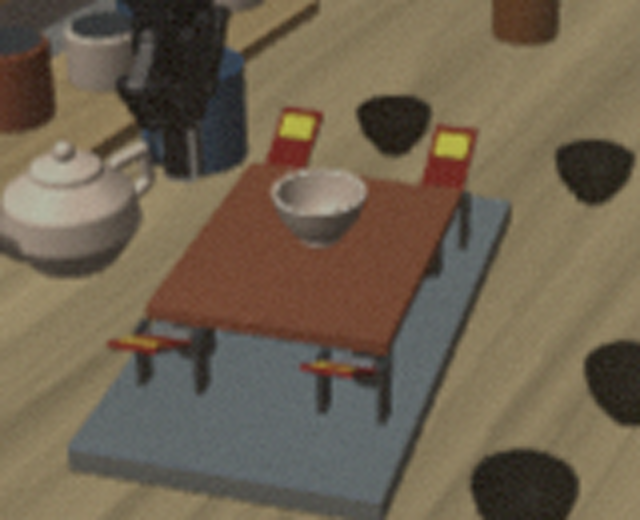

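After the reply, c moves freely from 71.5 to 69.2 mm at under 5 N, then goes stiff, and it did so both times. By contrast b and d were stiff at 72.1 mm. The picture shows the shelf and bowl in place and all four tongues still up, with shim c at crop pixel (150,343). The slack corner is c (far left), so I'll press shim_c.

```bash
python3 - <<'E'
from h import *
from workcell import arm, imaging
P=lambda z:W(.06,.154,z)
arm.move_linear(P(.15),vel=.15); arm.move_linear(P(.10),vel=.12)
f0=arm.read_state()["contact_force"]
for z in (.09,.08,.07,.062,.058,.055,.053,.051,.049):
    r=arm.move_linear(P(z),vel=.03,max_force=30); s=arm.read_state(); F=s["contact_force"]-f0
    print(z,r,"z %.4f"%s["position"][2],np.round(F,1))
    if r or F[2]>28: break
arm.sleep(.3); print("hold z %.4f"%arm.read_state()["position"][2])
arm.move_linear(P(.15),vel=.12)
arm.move_linear(W(-.12,-.25,.22),vel=.25)
for n,b in(("side",(150,150,310,280)),("top",(160,130,320,250))):
    c=imaging.capture(n); x0,y0,x1,y1=b
    cv2.imwrite(f"pics/{n}2.png",cv2.resize(cv2.cvtColor(c["frame"],cv2.COLOR_RGB2BGR)[y0:y1,x0:x1],None,fx=4,fy=4,interpolation=cv2.INTER_CUBIC))
    if n=="top": print("yellow",blobs(mask(c,(22,140,120),(35,255,255),(165,140,310,240)),4))
print(arm.read_state()["time_s"])
E
```

```text
0.09 False z 0.0899 [-1.3 -0.2 -0.3]
0.08 False z 0.0797 [-0.5  0.4 -0. ]
0.07 False z 0.0696 [-0.7 -1.1 -0.2]
0.062 False z 0.0615 [ 0.5  0.5 -0.8]
0.058 False z 0.0576 [-0.1 -0.5  0. ]
0.055 False z 0.0558 [-3.1 -1.2  8.6]
0.053 False z 0.0553 [-7.7 -3.2 21.2]
0.051 False z 0.0549 [-11.1  -5.1  32.3]
hold z 0.0549
yellow [(array([278.03703704, 157.14814815]), np.int32(54)), (array([182.32075472, 183.43396226]), np.int32(53)), (array([288.11111111, 194.44444444]), np.int32(54)), (array([192.93181818, 219.27272727]), np.int32(44))]
23.7167
```

View pics/side2.png

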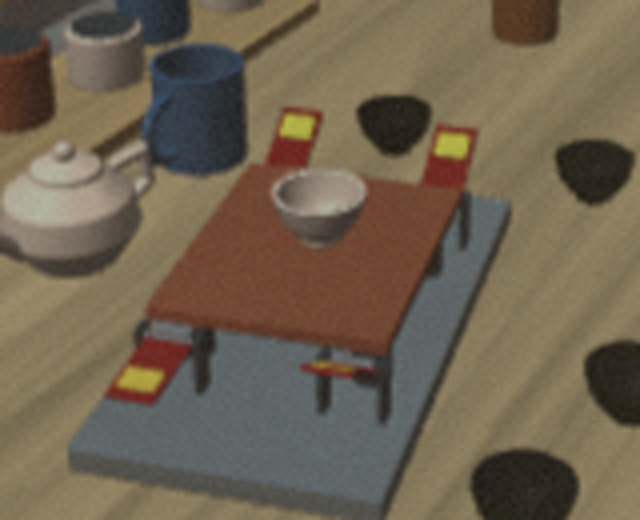

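View pics/top2.png

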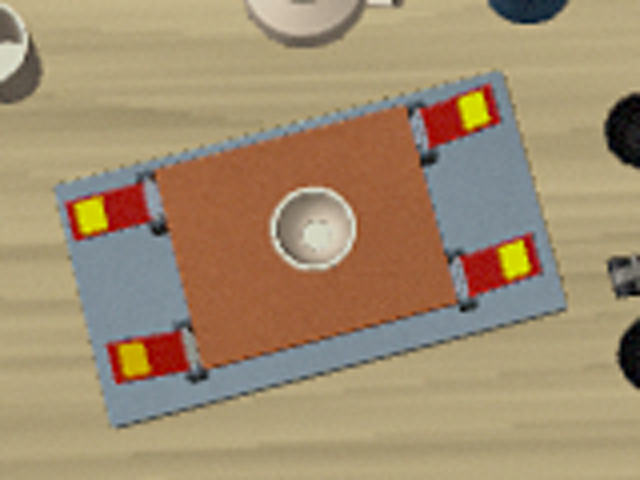

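The side view shows tongue c flat, with its patch now at crop pixel (140,379). The other three tongues are unchanged, and the bowl and shelf are in place. The top view agrees: only the c patch moved outward. I'll touch corner c lightly to check that it's carried, then hand in.

```bash
python3 - <<'E'
from h import *
from workcell import arm, imaging, order
arm.move_linear(W(-.05,-.2,.2),vel=.25); arm.move_linear(W(*CORN["c"],.17),vel=.25); arm.move_linear(W(*CORN["c"],.077),vel=.12)
f0=arm.read_state()["contact_force"]
r=arm.move_linear(W(*CORN["c"],.0695),vel=.015,max_force=5); s=arm.read_state()
print(r,"z %.4f"%s["position"][2],np.round(s["contact_force"]-f0,1))
arm.move_linear(W(*CORN["c"],.17),vel=.15); arm.move_linear(W(-.12,-.25,.22),vel=.25)
c=imaging.capture("top"); print("yellow",[np.round(b[0],1) for b in blobs(mask(c,(22,140,120),(35,255,255),(165,140,310,240)),4)])
m=mask(c,(3,100,60),(14,210,190),(165,140,310,240)); k=max(cv2.findContours(m,0,cv2.CHAIN_APPROX_NONE)[0],key=cv2.contourArea); print(cv2.minAreaRect(k))
print(arm.read_state()["time_s"])
if s["position"][2]>.071: order.close_job(); print("handed in")
E
```

```text
True z 0.0719 [-0.5 -1.2  5.4]
yellow [array([278. , 157.2]), array([182.3, 183.5]), array([288.2, 194.4]), array([193. , 219.3])]
((235.69473266601562, 188.89395141601562), (51.41138458251953, 65.78792572021484), 75.46554565429688)
29.3667
the job is handed in; nothing more can be done
handed in
```

The slack corner was c (far left). I pressed its shim fully flat and handed the job in at about 29 s; no verdict was reported.

**Finding the corner:** I pressed b and d first, and both were firm at 72.1–72.2 mm. Corner c sank about 3–4 mm and rocked loosely, and did the same on two more presses. I didn't press corner a, since c was already found.

**Last checks:**
- **Shim c:** its tongue stopped hard at 55–56 mm and looks flat in both views.
- **Corner c:** it now holds at 71.9 mm under 5 N, so the shelf is carried level there.
- **Everything else:** the other three shims and the shelf are unmoved in the last top image. The bowl and the things beside the deck looked in place in the pictures taken just after the shim press.

**What disagreed:**
- **Two-view heights:** my estimate of the shelf corner height came out about 45 mm too high, probably because the side-view colour mask took in the red shims. I used the stated heights instead, and contact confirmed them.
- **Depth of the sink:** corner c gave slightly less than the stated 5 mm, probably because the fingertip touched a little inside the corner point.
- **Force on the shim:** the readings during the press stayed near zero until the end stop, rather than the stated 5 N. The tongue was flat all the same.
- **Pressing force:** the firm presses at c and on the shim reached about 32 N, because the force limit counts from zero again at each small step.

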